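# Tip hazelnuts out of a turret-cap seed dispenser

## Task

The two hazelnuts are needed out of the seed dispenser on the botany bench. Grip the bar on top of its cap and turn the cap until the largest of its three holes lies squarely over the outlet, at the steel tab on the hopper's rim; then swing the side handle over to tip the hopper right over, so that both hazelnuts fall into the dispenser's own white tray.

Things in the scene. Friction and masses are not known exactly. Their poses are not given: they have to be found in the camera images.
- dispenser: Fixed stand: white open tray (x -72 to 132 mm, y +-78 mm, walls 45 mm high, floor 6 mm thick) with two uprights 147 mm high at y = +-75 mm carrying a clear round hopper (120 mm across, 100 mm high) that pivots about a line along y, 135 mm above the bench. Origin: on the bench below the hopper's middle; x points the way it tips, away from the robot, z up. Upright, its cap's disc top is at 190 mm.
- cap (a joint): Turn of the cap (126 mm aluminium disc, holes 44, 13 and 8 mm) on the hopper's axis, rad. 0: the 44 mm hole lies over the outlet (44 mm hole in the black plate below, centred 36 mm from the axis on the +x side, by the steel tab on the rim); positive: turned counter-clockwise from there, seen from above. Range -2.6 to 2.6, no clicks; stays where left (0.06 N m friction).
- cap_grip (a point): Where to grip the cap: on its axis, in the upright grey bar on top (46 mm long, 14 mm thick, 38 mm high), 13 mm below the bar's top and 25 mm above the disc. Its x axis points to the 44 mm hole; the bar lies along its y axis, so fingers close along x. The cap turns about the vertical through this point.
- hopper (a joint): Tip of the hopper about the pivot line, rad. 0: upright (a stop), as at the start; 2.3: fully tipped (a stop), mouth down over the tray. It stays where it is left (about 0.4 N m of friction, 5 N at the handle).
- tip_bar (a point): Middle of the hopper's side handle: round black bar, 14 mm thick, 66 mm long, along the dispenser's y, 121 mm out on its +y side, joined by a steel arm 31 mm nearer the hopper. Circles the pivot line at 85 mm: upright it is 78 mm behind (-x) and 35 mm above the pivot; tipping takes it over the top to 78 mm ahead and 35 mm above. Can be gripped from above; it turns between the fingers.
- nut_a_mid (a point): Centre of a hazelnut (brown, flattened round, 18 mm across, 16 mm high, about 11 g), loose in the hopper at the start.
- nut_b_mid (a point): Centre of the other hazelnut, the same in size.

How it is judged:
By the outcome, as a careful person would: the job done as asked, in the order asked, and still so for the second after the job is handed in, with the robot touching nothing.
It also fails if it takes over 51 s, if anything falls off the work surface, if the arm or the gripper's body presses on something with over 40 N, if the wrist force passes 120 N, or if a joint passes its speed limit or range.

## Robot

A 6-joint arm with a two-finger parallel gripper is mounted at the origin on the work surface. World frame = base frame: x ahead of the robot, y to its left, z up, the work surface at z = 0. Lengths are in m, angles in degrees, forces in N, time in s.
With the tool pointing down it reaches from about 0.375 to 0.9 m from the base axis. Payload 3.1 kg.
Tool frame: the origin (TCP) lies between the finger pads; the fingertips stand 22 mm ahead of it and the grasp point (between the pads) lies 3 mm ahead of it; y points along the fingers, x is the direction in which the jaws open and shut, and the axes are right-handed (so a half turn about y gives the same grasp; the last joint's range is limited). The gripper opens to 87 mm and grips with 3 to 60 N. Pads are 19 mm wide; open, the fingers measure 117 mm over their backs; the gripper's body (75 mm by 190 mm) begins 51 mm behind the grasp point.
Start: joints at [59.043, 30.224, 82.088, -0, 67.689, -10.227], TCP at [0.221, 0.585, 0.245] pointing down, gripper open.
Joint ranges: [-176.69, 176.69], [-43.24, 126.21], [12.49, 139.97], [-82, 262], [0, 151.66], [-163.58, 163.58]. Speed limits (degrees/s): [159.86, 159.86, 180, 180, 180, 180].

## Interface

Orientations are given as a 3x3 rotation matrix whose columns are the frame's x, y, z axes.
In Python, from rig import bot, imaging, workorder gives the robot as it stands. The module is installed in compiled form; this text tells all that it offers.
- The arm moves only by the tool drive_tool, never from a script. Its argument "commands" is a list of rows, each an object of numbers: "dx", "dy", "dz": the shift along the tool's x, y, z normalised to -1 to 1, where 1 is 4 cm; "wx", "wy", "wz": the turn, a rotation vector about the tool's x, y, z normalised to -1 to 1, where 1 is pi/2 rad; "grip": the finger opening in mm, from 0 to 87. In form: [{"dx": .., "dy": .., "dz": .., "wx": .., "wy": .., "wz": .., "grip": ..}, ...]. A call has 1 to 8 rows; each row shifts and turns the commanded pose from where the row before left it, along the tool's axes as they then stand; what a row does not reach is not made up. A row lasts 1/8 s, in which the tool goes at most 62.5 mm and 10.7 degrees, less where a joint would pass 70% of its speed; a pose out of reach is approached as far as the arm can. A call with a number of a shift or a turn outside -1 to 1 is refused whole. A call with a gripper value outside its range is refused whole. The fingers move at their own pace and stop on an object; the grip force is fixed at half the most. Time passes only in rows, so rows that do not move let the fingers close. It gives the time, the measured TCP pose, the force and the opening at its end, in the units of the state.
- bot.read_state(): the state, without advancing time (a new reading comes with each control period).
- imaging.capture(name): name is "scene" or "side" or "wrist"; returns (picture, depth): 480x640x3 uint8, red, green, blue; 480x640 float32, m along the optical axis (not along the pixel's ray), 0 where there is no reading.
- imaging.get_calibration(name): a dict with "mtx" (3x3 intrinsics, pixels), "world_to_cam" (4x4, takes a point from world to camera coordinates). Camera axes: x right, y down, z forward; pixel columns grow to the right and rows downward; lengths in m; the calibration is good to about 2 mm. A picture is of the moment at which its call begins: read the wrist's pose just before it. get_calibration takes no time and is no camera call; for the wrist camera it gives the pose at the moment of the call.
- workorder.hand_in(): hands the job in, once; it reports no verdict.
The state is a dict: "time_s": time; "joint_positions": joint angles; "qvel": joint speeds; "tau": joint torques, N m; "position": TCP position; "tcp_rot": TCP orientation; "force": force on the tool from outside, world axes, zero at the start; "moment": the same for the moment, N m; "opening": opening from 0.0 (shut) to 1.0 (fully open).
Only numpy, scipy, OpenCV 4.12 (cv2) and the standard library are available. Lean on these libraries where they do the work, as an engineer would, in place of code of your own. Each camera call takes 0.05 s, during which the arm holds its last target. There are 200 camera calls.

## Working session

There is one attempt and no reset: what is moved stays moved. The work goes in short steps, Python scripts to look and compute and a tool call to move; the robot and the scene stay as the last step left them, time stands still between calls to the robot, and variables do not carry over. Pictures are saved under pics/ and viewed, on a budget of 10 in all, crops included, one or two more only if the job needs it, and the job is handed in when it is done.

Besides the shell and the picture viewer there is one more tool, called by a JSON object that holds its "name" and its "arguments", one argument or row to a line. drive_tool: Moves the arm, as the interface text tells. Its arguments: {"type":"object","properties":{"commands":{"type":"array"}},"required":["commands"]}

```bash
mkdir -p pics
python3 - <<'E'
from rig import bot, imaging
import cv2,numpy as np
s=bot.read_state();print(s['time_s'],s['position'],s['tcp_rot'],s['opening'])
for n in ('scene','side'):
    p,d=imaging.capture(n);cv2.imwrite(f'pics/{n}0.png',p[:,:,::-1]);np.save(f'{n}_d.npy',d)
    c=imaging.get_calibration(n);np.savez(f'{n}_c.npz',**c)
    print(n,c)
E
```

```text
0.0 [0.22080905 0.58398983 0.24359261] [[ 3.53886585e-01 -1.07998460e-03 -9.35287720e-01]
 [ 9.35286069e-01 -1.79675828e-03  3.53888035e-01]
 [-2.06267958e-03 -9.99997803e-01  3.74245897e-04]] 0.9989071011995222
scene {'mtx': array([[439.50605499,   0.        , 317.60701412],
       [  0.        , 439.50605499, 239.22687256],
       [  0.        ,   0.        ,   1.        ]]), 'world_to_cam': array([[-0.84688061,  0.5316371 ,  0.01245935,  0.42179514],
       [ 0.44005944,  0.71376978, -0.54486731, -0.15040134],
       [-0.29856478, -0.45595471, -0.83842971,  0.92949256],
       [ 0.        ,  0.        ,  0.        ,  1.        ]])}
side {'mtx': array([[597.93877786,   0.        , 329.38168165],
       [  0.        , 597.93877786, 235.11555767],
       [  0.        ,   0.        ,   1.        ]]), 'world_to_cam': array([[-0.7807812 , -0.62436055,  0.02355034,  0.39973648],
       [-0.38652315,  0.45305764, -0.80332971,  0.2909845 ],
       [ 0.49089772, -0.63632749, -0.59506869,  0.52098612],
       [ 0.        ,  0.        ,  0.        ,  1.        ]])}
```

View pics/scene0.png

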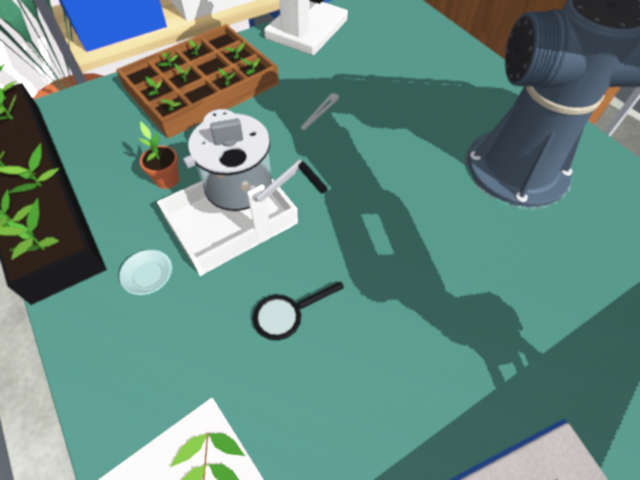

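View pics/side0.png

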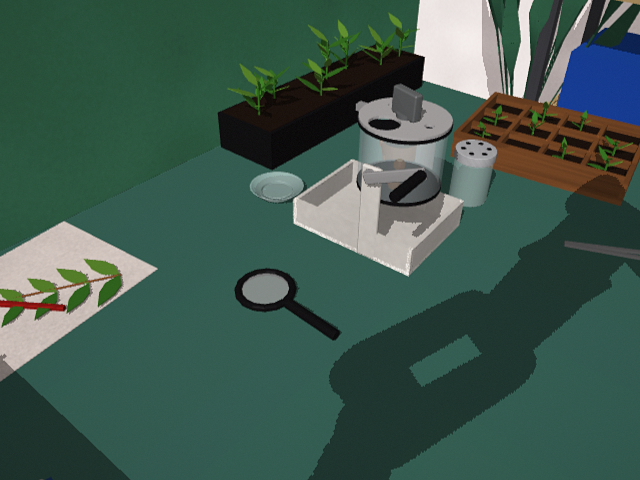

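The scene view shows the dispenser: bar at (226,131), large hole at (232,158) and handle at (313,177). The side view shows the bar at (407,103), the hole at (384,125), the handle at (408,186) and the tab at about (360,106). A shaker jar stands right next to it at (472,170). I'll enlarge both.

Run:
```python
import cv2,numpy as np
a=cv2.imread('pics/scene0.png')[95:285,140:340];b=cv2.imread('pics/side0.png')[70:280,280:510]
a=cv2.resize(a,(400*1,380),interpolation=cv2.INTER_CUBIC);b=cv2.resize(b,(400,365),interpolation=cv2.INTER_CUBIC)
b=cv2.copyMakeBorder(b,0,15,0,0,cv2.BORDER_CONSTANT)
cv2.imwrite('pics/crop.png',np.hstack([a,b]))
for n,pts in (('scene',[(226,131),(210,140),(250,135),(232,158),(313,177),(217,158),(217,117)]),('side',[(407,103),(384,125),(410,186),(430,110),(476,150),(360,106)])):
    d=np.load(n+'_d.npy');c=np.load(n+'_c.npz');
    for u,v in pts:
        z=np.median(d[v-1:v+2,u-1:u+2]);P=np.linalg.inv(c['world_to_cam'])@np.r_[z*np.linalg.inv(c['mtx'])@[u,v,1],1]
        print(n,u,v,P[:3].round(4))
# disc plane points
for n in('scene','side'):
    d=np.load(n+'_d.npy');c=np.load(n+'_c.npz');v,u=np.mgrid[:480,:640]
    P=np.stack([u*d,v*d,d],-1).reshape(-1,3)@np.linalg.inv(c['mtx']).T
    P=(P-c['world_to_cam'][:3,3])@c['world_to_cam'][:3,:3]
    np.save(n+'_P.npy',P.reshape(480,640,3))
```

```text
scene 226 131 [ 0.5466 -0.1903  0.2187]
scene 210 140 [ 0.5681 -0.2138  0.1915]
scene 250 135 [ 0.5071 -0.1956  0.1867]
scene 232 158 [ 0.5541 -0.1655  0.1864]
scene 313 177 [ 0.463  -0.0734  0.1774]
scene 217 158 [ 0.5753 -0.1723  0.1919]
scene 217 117 [ 0.5361 -0.2563  0.1916]
side 407 103 [ 0.5381 -0.1864  0.212 ]
side 384 125 [ 0.5562 -0.1639  0.1831]
side 410 186 [ 0.4565 -0.0729  0.1719]
side 430 110 [ 0.5289 -0.2344  0.1885]
side 476 150 [ 0.501  -0.3509  0.0893]
side 360 106 [ 0.6122 -0.1864  0.1856]
```

View pics/crop.png

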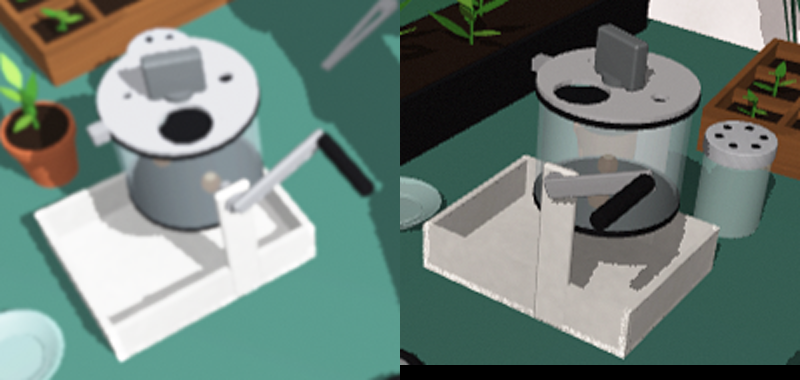

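The crops confirm the layout: the tab is on the far (left) side, the 44 mm hole faces +y, and the jar is on the -y side. Next I fit the disc, the hole, the tab and the handle.

Run:
```python
import cv2,numpy as np
from scipy.optimize import least_squares
for n in('scene','side'):
    P=np.load(n+'_P.npy');im=cv2.imread(f'pics/{n}0.png');c=np.load(n+'_c.npz')
    m=(P[...,2]>.180)&(P[...,2]<.197)&(np.linalg.norm(P[...,:2]-[.545,-.195],axis=-1)<.066)
    g=im.min(-1); mm=m&(g>110)
    q=P[mm]; print(n,mm.sum(),'zmed',np.median(q[:,2]))
    # outline ellipse via hull in plane z=.190
    z0=.190
    def toplane(uv):
        R=c['world_to_cam'][:3,:3];t=c['world_to_cam'][:3,3];o=-R.T@t
        r=np.c_[uv,np.ones(len(uv))]@np.linalg.inv(c['mtx']).T@R
        return (o+r*((z0-o[2])/r[:,2])[:,None])[:,:2]
    v,u=np.nonzero(mm);h=cv2.convexHull(np.c_[u,v].astype(np.int32))[:,0]
    h=toplane(h.astype(float))
    f=least_squares(lambda p:np.linalg.norm(h-p[:2],axis=1)-.063,[.545,-.195],loss='soft_l1',f_scale=.002)
    C=f.x;print('centre',C,np.abs(f.fun).mean())
    # dark hole
    V,U=np.mgrid[:480,:640];W=toplane(np.c_[U.ravel(),V.ravel()].astype(float)).reshape(480,640,2)
    r=np.linalg.norm(W-C,axis=-1)
    hm=((g<70)&(r<.058)).astype(np.uint8)
    k,l,st,ce=cv2.connectedComponentsWithStats(hm)
    for i in range(1,k):
        if st[i,4]>8:
            w=W[l==i].mean(0)-C;print('dark',st[i,4],ce[i].round(1),w.round(4),np.degrees(np.arctan2(w[1],w[0])).round(1))
    # bar top
    b=P[(P[...,2]>.2)&(P[...,2]<.24)&(np.linalg.norm(P[...,:2]-C,axis=-1)<.035)]
    t=b[b[:,2]>.222];print('bar',len(b),len(t),t.mean(0),np.degrees(np.arctan2(*np.linalg.svd(t[:,:2]-t[:,:2].mean(0),full_matrices=False)[2][0][::-1])))
    # handle black
    hb=(g<60)&(np.linalg.norm(P[...,:2]-[.46,-.07],axis=-1)<.05)&(P[...,2]>.14)&(P[...,2]<.2)
    q=P[hb];mu=np.median(q,0);s=np.linalg.svd(q-mu,full_matrices=False)[2][0];pr=(q-mu)@s
    print('handle',len(q),(q.mean(0)),s,pr.min(),pr.max(), 'ang',np.degrees(np.arctan2(s[1],s[0])),'mid',mu+s*(np.percentile(pr,2)+np.percentile(pr,98))/2)
    px={'scene':(188,161),'side':(360,106)}[n]
    w=toplane(np.array([px],float))[0]-C;print('tab',w,np.degrees(np.arctan2(w[1],w[0])))
```

```text
scene 2720 zmed 0.19143261998096947
centre [ 0.54433787 -0.19574709] 0.0023271213266657194
dark 314 [232.9 157.5] [0.0091 0.0333] 74.7
bar 614 289 [ 0.54486711 -0.19383113  0.22771066] -16.40456488741871
handle 319 [ 0.4634778  -0.07404695  0.17580984] [ 0.04280901 -0.99869775  0.02775243] -0.028566259407143493 0.03625866893347339 ang -87.54552871164867 mid [ 0.46403244 -0.07593767  0.17654399]
tab [0.0708891  0.00415924] 3.3578371678713506
side 2221 zmed 0.1879787892080561
centre [ 0.54103688 -0.18876632] 0.0013784018536264246
dark 9 [420.3 107.4] [ 0.0006 -0.041 ] -89.1
dark 19 [419.1 116.2] [-0.0128 -0.0161] -128.5
dark 260 [384.  124.1] [0.0092 0.0346] 75.1
bar 684 213 [ 0.54193044 -0.19182594  0.22494463] 164.63867036599007
handle 501 [ 0.45902916 -0.07157572  0.17182096] [-0.0300918   0.99925291 -0.02425095] -0.04014970909295082 0.02811483307935721 ang 91.72490109310377 mid [ 0.45847332 -0.07580624  0.17270381]
tab [0.0655257  0.01046058] 9.070215838412889
```

Run:
```python
import cv2,numpy as np
from scipy.optimize import least_squares
A=[]
for n in('scene','side'):
    P=np.load(n+'_P.npy');im=cv2.imread(f'pics/{n}0.png')
    m=(P[...,2]>.038)&(P[...,2]<.05)&(im.min(-1)>120)&(P[...,0]>.44)&(P[...,0]<.72)&(P[...,1]>-.30)&(P[...,1]<-.08)
    m=cv2.morphologyEx(m.astype(np.uint8),cv2.MORPH_OPEN,np.ones((2,2)))>0
    q=P[m][:,:2]
    def f(p):
        c,s=np.cos(p[2]),np.sin(p[2]);w=(q-p[:2])@np.array([[c,-s],[s,c]])
        dx=np.abs(w[:,0]-.030)-.1005;dy=np.abs(w[:,1])-.0765   # wall mid-lines ~
        return np.maximum(dx,dy)
    r=least_squares(f,[.543,-.193,.04],loss='soft_l1',f_scale=.002)
    print(n,len(q),r.x[:2],np.degrees(r.x[2]),np.abs(r.fun).mean())
```

```text
scene 1189 [ 0.5436297  -0.19540173] 2.618285705332927 0.003576071856887034
side 1269 [ 0.54180128 -0.19393724] 1.9617158682642204 0.004976606319581767
```

{"name": "drive_tool", "arguments": {
  "commands": [
    {"dx":-0.75,"dz":-0.65,"dy":-0.25},
    {"dx":-0.75,"dz":-0.65,"dy":-0.25},
    {"dx":-0.75,"dz":-0.65,"dy":-0.25},
    {"dx":-0.75,"dz":-0.65,"dy":-0.25},
    {"dx":-0.75,"dz":-0.65,"dy":-0.25},
    {"dx":-0.75,"dz":-0.65,"dy":-0.25},
    {"dx":-0.75,"dz":-0.65},
    {"dx":-0.75,"dz":-0.65}
  ]
}}

```text
schema error: expected keys dx, dy, dz, wx, wy, wz, grip
```

{"name": "drive_tool", "arguments": {
  "commands": [
    {"dx":-0.85,"dy":-0.25,"dz":-0.8,"wx":0,"wy":0,"wz":0,"grip":60},
    {"dx":-0.85,"dy":-0.25,"dz":-0.8,"wx":0,"wy":0,"wz":0,"grip":60},
    {"dx":-0.85,"dy":-0.25,"dz":-0.8,"wx":0,"wy":0,"wz":0,"grip":60},
    {"dx":-0.85,"dy":-0.25,"dz":-0.8,"wx":0,"wy":0,"wz":0,"grip":60},
    {"dx":-0.85,"dy":-0.25,"dz":-0.8,"wx":0,"wy":0,"wz":0,"grip":60},
    {"dx":-0.85,"dy":-0.25,"dz":-0.8,"wx":0,"wy":0,"wz":0,"grip":60},
    {"dx":-0.85,"dy":-0.25,"dz":-0.8,"wx":0,"wy":0,"wz":0,"grip":60},
    {"dx":-0.85,"dy":-0.25,"dz":-0.8,"wx":0,"wy":0,"wz":0,"grip":60}
  ]
}}

```text
time_s: 1.1
position: [0.3645, 0.2381, 0.3247]
tcp_rot: [[0.354, -0.0, -0.935], [0.935, -0.0, 0.354], [-0.0, -1.0, 0.0]]
force: [0.1, 0.0, 0.7]
opening: 0.689
```

{"name": "drive_tool", "arguments": {
  "commands": [
    {"dx":-0.9,"dy":0,"dz":-0.85,"wx":0,"wy":0,"wz":0,"grip":60},
    {"dx":-0.9,"dy":0,"dz":-0.85,"wx":0,"wy":0,"wz":0,"grip":60},
    {"dx":-0.9,"dy":0,"dz":-0.85,"wx":0,"wy":0,"wz":0,"grip":60},
    {"dx":-0.9,"dy":0,"dz":-0.85,"wx":0,"wy":0,"wz":0,"grip":60},
    {"dx":-0.9,"dy":0,"dz":-0.85,"wx":0,"wy":0,"wz":0,"grip":60},
    {"dx":-0.9,"dy":0,"dz":-0.85,"wx":0,"wy":0,"wz":0,"grip":60},
    {"dx":-0.9,"dy":0,"dz":-0.85,"wx":0,"wy":0,"wz":0,"grip":60},
    {"dx":-0.9,"dy":0,"dz":-0.85,"wx":0,"wy":0,"wz":0,"grip":60}
  ]
}}

```text
time_s: 2.1
position: [0.517, -0.1276, 0.3242]
tcp_rot: [[0.354, -0.001, -0.935], [0.935, 0.001, 0.354], [0.0, -1.0, 0.001]]
force: [0.9, 1.2, 0.1]
opening: 0.689
```

```bash
cat > w.py <<'E'
from rig import bot, imaging
import cv2,numpy as np,sys
s=bot.read_state();c=imaging.get_calibration('wrist');p,d=imaging.capture('wrist')
np.savez('w.npz',p=p,d=d,**c);cv2.imwrite(f'pics/{sys.argv[1]}.png',p[:,:,::-1])
print(s['time_s'],s['position'].round(4),s['tcp_rot'].round(3).tolist(),s['force'].round(1),s['joint_positions'].round(1))
E
python3 w.py w1
```

```text
2.1 [ 0.517  -0.1276  0.3242] [[0.354, -0.001, -0.935], [0.935, 0.001, 0.354], [0.0, -1.0, 0.001]] [0.9 1.2 0.1] [-25.9  18.   89.4   0.   72.7 -95.2]
```

View pics/w1.png

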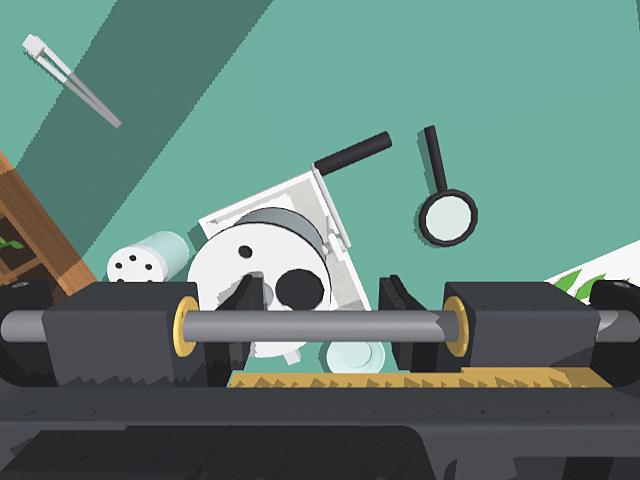

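The wrist view shows the hole at (299,289), the tab at (291,355), and the bar hidden behind the left finger. I'll get world coordinates from it.

```bash
cat > pl.py <<'E'
import numpy as np
def plane(c,uv,z):
    R=c['world_to_cam'][:3,:3];o=-R.T@c['world_to_cam'][:3,3]
    r=np.c_[np.atleast_2d(uv),np.ones(len(np.atleast_2d(uv)))]@np.linalg.inv(c['mtx']).T@R
    return (o+r*((z-o[2])/r[:,2])[:,None])[:,:2]
E
python3 - <<'E'
import numpy as np,cv2
from pl import plane
from rig import bot
w=np.load('w.npz');g=w['p'].min(-1)
h=((g<60)).astype(np.uint8);h[:262]=0;h[312:]=0;h[:,:274]=0;h[:,326:]=0
v,u=np.nonzero(h);H=plane(w,np.c_[u,v].astype(float),.190).mean(0)
# disc rim points read off picture (rim upper edge)
C=np.array([.543,-.1935])
for nm,q in (('hole',H),('tab',plane(w,[291,358.],.185)[0]),('small',plane(w,[245,252.],.19)[0])):
    e=q-C;print(nm,q.round(4),np.linalg.norm(e).round(4),np.degrees(np.arctan2(e[1],e[0])).round(1))
print(plane(w,[[188,290.],[330,285],[248,224],[225,236],[311,238]],.19).round(4))
print(plane(w,[[316,169.],[390,139]],.17).round(4))
print(bot.read_state()['position'])
E
```

```text
hole [ 0.5541 -0.1629] 0.0325 70.1
tab [ 0.6181 -0.1974] 0.0752 -3.0
small [ 0.5059 -0.1934] 0.0371 179.9
[[ 0.5199 -0.2542]
 [ 0.5597 -0.1366]
 [ 0.4846 -0.1811]
 [ 0.4872 -0.2033]
 [ 0.5143 -0.1367]]
[[ 0.464  -0.1132]
 [ 0.463  -0.0469]]
[ 0.52024182 -0.13394733  0.32426273]
```

{"name": "drive_tool", "arguments": {
  "commands": [
    {"dx":-0.4,"dy":0.3,"dz":-0.36,"wx":0,"wy":0,"wz":0,"grip":50},
    {"dx":-0.4,"dy":0.3,"dz":-0.36,"wx":0,"wy":0,"wz":0,"grip":50},
    {"dx":-0.4,"dy":0.3,"dz":-0.35,"wx":0,"wy":0,"wz":0,"grip":50},
    {"dx":0,"dy":0,"dz":0,"wx":0,"wy":-0.057,"wz":0,"grip":50},
    {"dx":0,"dy":0,"dz":0,"wx":0,"wy":0,"wz":0,"grip":50},
    {"dx":0,"dy":0,"dz":0,"wx":0,"wy":0,"wz":0,"grip":50}
  ]
}}

```text
time_s: 2.9
position: [0.5398, -0.186, 0.2883]
tcp_rot: [[0.27, -0.0, -0.963], [0.963, 0.0, 0.27], [0.0, -1.0, 0.0]]
force: [0.2, -0.2, 0.9]
opening: 0.568
```

```bash
python3 w.py w2
```

```text
2.9 [ 0.5398 -0.186   0.2883] [[0.27, -0.0, -0.963], [0.963, 0.0, 0.27], [0.0, -1.0, 0.0]] [ 0.2 -0.2  0.9] [ -30.2   23.3   87.     0.    69.8 -104.6]
```

View pics/w2.png

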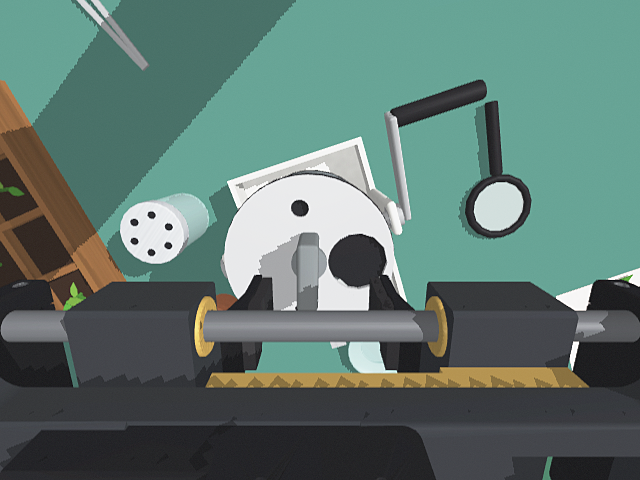

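The bar at (308,270) is vertical in the view, so the jaw orientation matches. The hole is at (357,260) and the 13 mm hole at (300,208).

Run:
```python
import numpy as np,cv2
from pl import plane
w=np.load('w.npz');g=w['p'].min(-1)
h=((g<60)).astype(np.uint8);h[:230]=0;h[275:]=0;h[:,:322]=0;h[:,390:]=0
v,u=np.nonzero(h);H=plane(w,np.c_[u,v].astype(float),.190).mean(0)
d=plane(w,[[224,252.],[397,240],[308,171],[252,196],[366,194]],.19)
from scipy.optimize import least_squares
f=least_squares(lambda p:np.linalg.norm(d-p,axis=1)-.063,[.543,-.194]);print('C',f.x,f.fun)
print('hole',H,np.degrees(np.arctan2(*(H-f.x)[::-1])))
b=plane(w,[[299,233.],[318,233],[299,310],[318,310]],.228);print(b, 'bar mid-x line ang',np.degrees(np.arctan2(*(b[2]-b[0])[::-1])))
hd=plane(w,[[393,117.],[482,90]],.172);print('handle',hd.round(4),np.degrees(np.arctan2(*(hd[1]-hd[0])[::-1])))
X=np.array([.27,.963]);Z=np.array([-.963,.27]);T=np.array([.5398,-.186])
for nm,q in (('C',f.x),('prior',np.array([.543,-.194])),('bar01',b[:2].mean(0)),('bar23',b[2:].mean(0))): print(nm,X@(q-T),Z@(q-T))
```

```text
C [ 0.54454061 -0.19637633] [ 0.00123873  0.00148557  0.00096163 -0.00074748 -0.00108448]
hole [ 0.55171611 -0.1630432 ] 77.85153485488223
[[ 0.5146645  -0.19433245]
 [ 0.51779854 -0.18318618]
 [ 0.56406555 -0.20911781]
 [ 0.56741173 -0.19722939]] bar mid-x line ang -16.6620483407342
handle [[ 0.4636 -0.1127]
 [ 0.4631 -0.0489]] 90.50228253398515
C -0.008712437979523027 -0.007366811648818155
prior -0.0068399999999999815 -0.00524160000000009
bar01 -0.009020707572222762 0.021951427659167497
bar23 -0.009534744999765537 -0.02961578183340767
```

{"name": "drive_tool", "arguments": {
  "commands": [
    {"dx":-0.22,"dy":0,"dz":-0.15,"wx":0,"wy":0,"wz":0,"grip":50},
    {"dx":0,"dy":0.5,"dz":0,"wx":0,"wy":0,"wz":0,"grip":50},
    {"dx":0,"dy":0.5,"dz":0,"wx":0,"wy":0,"wz":0,"grip":50},
    {"dx":0,"dy":0.5,"dz":0,"wx":0,"wy":0,"wz":0,"grip":40},
    {"dx":0,"dy":0.22,"dz":0,"wx":0,"wy":0,"wz":0,"grip":40},
    {"dx":0,"dy":0,"dz":0,"wx":0,"wy":0,"wz":0,"grip":30},
    {"dx":0,"dy":0,"dz":0,"wx":0,"wy":0,"wz":0,"grip":20}
  ]
}}

```text
time_s: 3.82
position: [0.5439, -0.1966, 0.2206]
tcp_rot: [[0.269, 0.002, -0.963], [0.963, -0.001, 0.269], [-0.0, -1.0, -0.002]]
force: [0.2, -0.2, -0.3]
opening: 0.312
```

{"name": "drive_tool", "arguments": {
  "commands": [
    {"dx":0,"dy":0,"dz":0,"wx":0,"wy":0,"wz":0,"grip":5},
    {"dx":0,"dy":0,"dz":0,"wx":0,"wy":0,"wz":0,"grip":5},
    {"dx":0,"dy":0,"dz":0,"wx":0,"wy":0,"wz":0,"grip":5},
    {"dx":0,"dy":0,"dz":0,"wx":0,"wy":0,"wz":0,"grip":5}
  ]
}}

```text
time_s: 4.32
position: [0.5437, -0.1961, 0.2205]
tcp_rot: [[0.269, 0.002, -0.963], [0.963, -0.0, 0.269], [0.0, -1.0, -0.001]]
force: [0.7, 2.9, 5.2]
opening: 0.158
```

{"name": "drive_tool", "arguments": {
  "commands": [
    {"dx":0,"dy":0,"dz":0,"wx":0,"wy":0.1,"wz":0,"grip":5},
    {"dx":0,"dy":0,"dz":0,"wx":0,"wy":0.1,"wz":0,"grip":5},
    {"dx":0,"dy":0,"dz":0,"wx":0,"wy":0.1,"wz":0,"grip":5},
    {"dx":0,"dy":0,"dz":0,"wx":0,"wy":0.1,"wz":0,"grip":5},
    {"dx":0,"dy":0,"dz":0,"wx":0,"wy":0.1,"wz":0,"grip":5},
    {"dx":0,"dy":0,"dz":0,"wx":0,"wy":0.1,"wz":0,"grip":5},
    {"dx":0,"dy":0,"dz":0,"wx":0,"wy":0.1,"wz":0,"grip":5},
    {"dx":0,"dy":0,"dz":0,"wx":0,"wy":0.1,"wz":0,"grip":5}
  ]
}}

```text
time_s: 5.32
position: [0.5447, -0.1954, 0.2205]
tcp_rot: [[0.999, 0.003, -0.037], [0.037, 0.001, 0.999], [0.004, -1.0, 0.001]]
force: [3.8, 3.4, 4.1]
opening: 0.159
```

{"name": "drive_tool", "arguments": {
  "commands": [
    {"dx":0,"dy":0,"dz":0,"wx":0,"wy":0,"wz":0,"grip":5},
    {"dx":0,"dy":0,"dz":0,"wx":0,"wy":0,"wz":0,"grip":5}
  ]
}}

```text
time_s: 5.58
position: [0.5447, -0.1954, 0.2205]
tcp_rot: [[0.999, 0.004, -0.041], [0.041, 0.001, 0.999], [0.004, -1.0, 0.001]]
force: [2.3, 4.2, 4.3]
opening: 0.157
```

{"name": "drive_tool", "arguments": {
  "commands": [
    {"dx":0,"dy":0,"dz":0,"wx":0,"wy":0,"wz":0,"grip":40},
    {"dx":0,"dy":0,"dz":0,"wx":0,"wy":0,"wz":0,"grip":40},
    {"dx":0,"dy":0,"dz":0,"wx":0,"wy":0,"wz":0,"grip":50},
    {"dx":0,"dy":-0.6,"dz":0,"wx":0,"wy":0,"wz":0,"grip":60},
    {"dx":0,"dy":-1,"dz":0,"wx":0,"wy":0,"wz":0,"grip":70},
    {"dx":0,"dy":-1,"dz":0,"wx":0,"wy":0,"wz":0,"grip":80},
    {"dx":-0.5,"dy":0,"dz":-0.5,"wx":0,"wy":0,"wz":0,"grip":80},
    {"dx":0,"dy":0,"dz":0,"wx":0,"wy":0,"wz":0,"grip":80}
  ]
}}

```text
time_s: 6.58
position: [0.5232, -0.2181, 0.3241]
tcp_rot: [[0.999, -0.0, -0.04], [0.04, -0.001, 0.999], [-0.0, -1.0, -0.001]]
force: [0.0, -0.7, -0.6]
opening: 0.899
```

```bash
python3 w.py w3
python3 - <<'E'
from rig import imaging
import cv2,numpy as np
p,d=imaging.capture('side');cv2.imwrite('s2.png',p[:,:,::-1])
a=cv2.resize(cv2.imread('pics/w3.png'),(400,300),interpolation=cv2.INTER_AREA)
cv2.imwrite('pics/c3.png',np.hstack([a,cv2.resize(p[70:220,300:500,::-1],(400,300),interpolation=cv2.INTER_CUBIC)]))
E
```

```text
6.575 [ 0.5232 -0.2181  0.3241] [[0.999, -0.0, -0.04], [0.04, -0.001, 0.999], [-0.0, -1.0, -0.001]] [ 0.  -0.7 -0.6] [-33.9  20.9  84.8  -0.   74.3 -36.2]
```

View pics/c3.png

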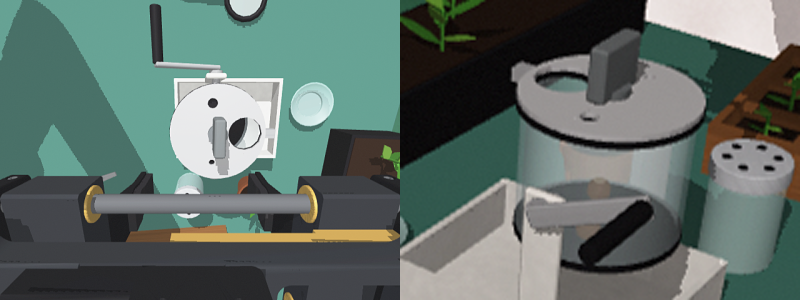

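Run:
```python
import cv2
a=cv2.imread('pics/w3.png')[130:290,260:450];cv2.imwrite('pics/c4.png',cv2.resize(a,None,fx=3.5,fy=3.5,interpolation=cv2.INTER_CUBIC))
```

```text
(no output)
```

View pics/c4.png

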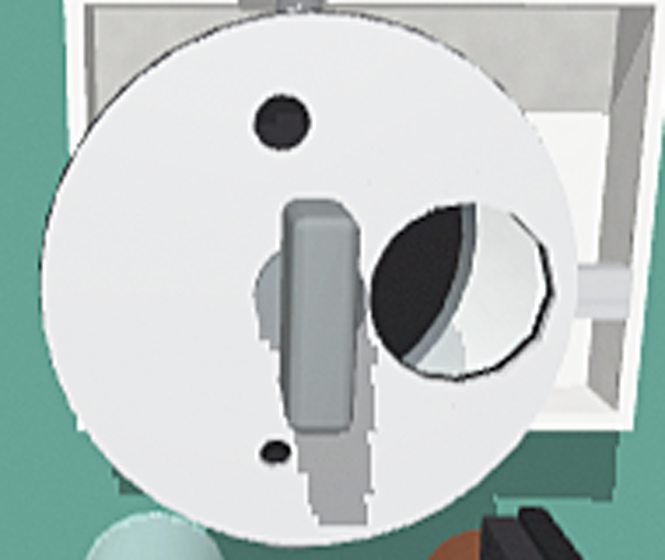

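The crop shows the big hole on the tab side, at (462,291) against the tab at (605,291) and the disc centre at (309,278). A thin dark sliver of the plate is still visible at the lower right. I'll compute the residual angle.

Run:
```python
import numpy as np
from scipy.optimize import least_squares
from pl import plane
w=np.load('w.npz')
def W(pts,z): return plane(w,np.array(pts,float)/3.5+[260,130]-.36,z)
o=-w['world_to_cam'][:3,:3].T@w['world_to_cam'][:3,3];print('cam',o)
def circ(pts,z,r):
    d=W(pts,z);f=least_squares(lambda p:np.linalg.norm(d-p,axis=1)-r,d.mean(0));return f.x,np.abs(f.fun).max()
C,e=circ([(42,285),(577,270),(305,12),(310,545),(110,110),(500,80),(110,460),(505,470)],.19,.063);print('C',C,e)
H,e=circ([(372,292),(551,292),(460,203),(460,381),(400,230),(520,360),(400,355),(522,226)],.19,.022);print('H',H,e)
a=lambda q:np.degrees(np.arctan2(*(q-C)[::-1]))
print('hole ang',a(H),np.linalg.norm(H-C))
S=W([(283,122),(275,452)],.19);print('small ang',[a(s) for s in S],[np.linalg.norm(s-C) for s in S])
for z in(.17,.18,.185,.19):
    t=W([(629,266),(629,316)],z);print('tab',z,a(t.mean(0)),np.linalg.norm(t.mean(0)-C),t.tolist())
# tray inside/outside edges z=.045
t=W([(66,0),(78,430),(632,430),(657,5)],.045);print('tray',t.round(4).tolist(),np.degrees(np.arctan2(*(t[2]-t[1])[::-1])))
```

```text
cam [ 0.52100893 -0.14702583  0.46421901]
C [ 0.54631399 -0.19844188] 0.001545722790076004
H [ 0.5814048  -0.19661192] 0.001697920689364904
hole ang 2.9852339551282694 0.03513849651137793
small ang [np.float64(102.93444567758543), np.float64(-99.84745657950576)] [np.float64(0.04052274300397326), np.float64(0.03938667029296857)]
tab 0.17 0.40161572871383394 0.08130063976081181 [[0.6267685264385577, -0.191530128746354], [0.6284567341737467, -0.2042138860600732]]
tab 0.18 1.6946177686105304 0.07770935213904437 [[0.6231739389689746, -0.19001750389086225], [0.6248047674162271, -0.20227016202890044]]
tab 0.185 2.386808479734789 0.07592959992656012 [[0.621376645234183, -0.1892611914631164], [0.6229787840374674, -0.20129830001331406]]
tab 0.19 3.1121153906177406 0.07416146062557727 [[0.6195793514993914, -0.18850487903537053], [0.6211528006587077, -0.20032643799772765]]
tray [[0.4708, -0.1282], [0.4761, -0.2792], [0.6809, -0.2713], [0.6694, -0.122]] 2.2292667650687554
```

The residual error is under 1° (hole 3.0°, tray 2.2°, tab about 2°), so the cap is aligned. Now to the handle, at about (0.462, -0.077, 0.170).

{"name": "drive_tool", "arguments": {
  "commands": [
    {"dx":-0.35,"dy":0,"dz":0.9,"wx":0,"wy":0,"wz":0,"grip":50},
    {"dx":-0.35,"dy":0,"dz":0.9,"wx":0,"wy":0,"wz":0,"grip":50},
    {"dx":-0.35,"dy":0,"dz":0.9,"wx":0,"wy":0,"wz":0,"grip":50},
    {"dx":-0.35,"dy":0,"dz":0.9,"wx":0,"wy":0,"wz":0,"grip":50},
    {"dx":0,"dy":0.5,"dz":0,"wx":0,"wy":0,"wz":0,"grip":50},
    {"dx":0,"dy":0.9,"dz":0,"wx":0,"wy":0,"wz":0,"grip":50},
    {"dx":0,"dy":0.9,"dz":0,"wx":0,"wy":0,"wz":0,"grip":50},
    {"dx":0,"dy":0,"dz":0,"wx":0,"wy":0,"wz":0,"grip":50}
  ]
}}

```text
time_s: 7.68
position: [0.4602, -0.0742, 0.2293]
tcp_rot: [[0.999, -0.007, -0.042], [0.042, 0.003, 0.999], [-0.007, -1.0, 0.003]]
force: [-0.4, -0.2, 0.5]
opening: 0.573
```

Run:
```python
from rig import bot,imaging
import cv2,numpy as np
s=bot.read_state();p,d=imaging.capture('side');c=imaging.get_calibration('side')
q=cv2.projectPoints(np.array([s['position']+[0,0,-.003],[.462,-.077,.170]]),cv2.Rodrigues(c['world_to_cam'][:3,:3])[0],c['world_to_cam'][:3,3],c['mtx'],None)[0][:,0];print(s['position'],q,(q-[300,70])*3)
cv2.imwrite('pics/s3.png',cv2.resize(p[70:260,300:550,::-1],None,fx=3,fy=3,interpolation=cv2.INTER_CUBIC))
```

```text
[ 0.46024323 -0.0741887   0.22931011] [[412.83329957 142.33733886]
 [407.68513216 184.36529879]] [[338.4998987  217.01201657]
 [323.05539649 343.09589637]]
```

View pics/s3.png

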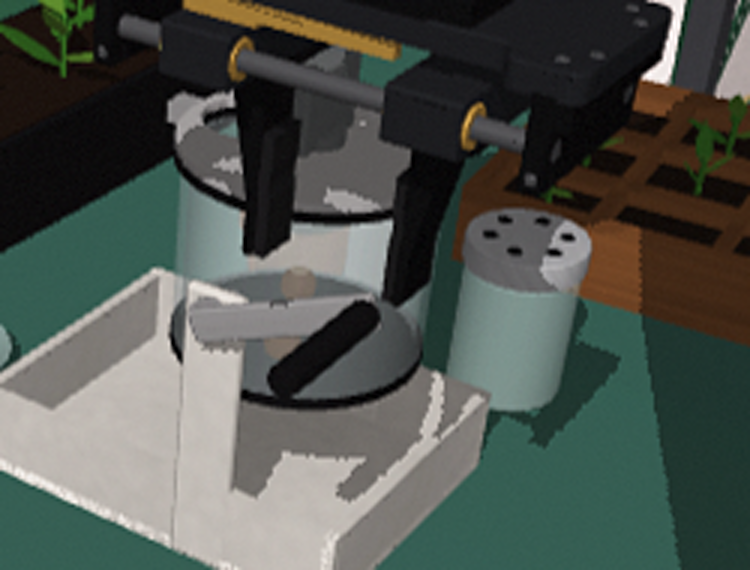

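The handle centre is at (325,347), which matches the prediction of (323,343), and the fingers straddle it. Descend and close.

{"name": "drive_tool", "arguments": {
  "commands": [
    {"dx":0.04,"dy":0.5,"dz":-0.06,"wx":0,"wy":0,"wz":0,"grip":50},
    {"dx":0,"dy":0.5,"dz":0,"wx":0,"wy":0,"wz":0,"grip":50},
    {"dx":0,"dy":0.4,"dz":0,"wx":0,"wy":0,"wz":0,"grip":40},
    {"dx":0,"dy":0,"dz":0,"wx":0,"wy":0,"wz":0,"grip":30},
    {"dx":0,"dy":0,"dz":0,"wx":0,"wy":0,"wz":0,"grip":20},
    {"dx":0,"dy":0,"dz":0,"wx":0,"wy":0,"wz":0,"grip":8},
    {"dx":0,"dy":0,"dz":0,"wx":0,"wy":0,"wz":0,"grip":8},
    {"dx":0,"dy":0,"dz":0,"wx":0,"wy":0,"wz":0,"grip":8}
  ]
}}

```text
time_s: 8.72
position: [0.4626, -0.078, 0.1764]
tcp_rot: [[0.999, -0.002, -0.043], [0.043, -0.0, 0.999], [-0.002, -1.0, -0.0]]
force: [-4.2, -1.3, 5.8]
opening: 0.151
```

{"name": "drive_tool", "arguments": {
  "commands": [
    {"dx":0.145,"dy":-0.268,"dz":0,"wx":0,"wy":0,"wz":0,"grip":8},
    {"dx":0.181,"dy":-0.245,"dz":0,"wx":0,"wy":0,"wz":0,"grip":8},
    {"dx":0.215,"dy":-0.216,"dz":0,"wx":0,"wy":0,"wz":0,"grip":8},
    {"dx":0.244,"dy":-0.184,"dz":0,"wx":0,"wy":0,"wz":0,"grip":8}
  ]
}}

```text
time_s: 9.22
position: [0.4879, -0.0768, 0.2114]
tcp_rot: [[0.999, -0.019, -0.045], [0.045, -0.001, 0.999], [-0.019, -1.0, 0.0]]
force: [-15.2, -7.8, 5.9]
opening: 0.147
```

{"name": "drive_tool", "arguments": {
  "commands": [
    {"dx":0.267,"dy":-0.147,"dz":0,"wx":0,"wy":0,"wz":0,"grip":8},
    {"dx":0.286,"dy":-0.107,"dz":0,"wx":0,"wy":0,"wz":0,"grip":8},
    {"dx":0.298,"dy":-0.065,"dz":0,"wx":0,"wy":0,"wz":0,"grip":8},
    {"dx":0.304,"dy":-0.022,"dz":0,"wx":0,"wy":0,"wz":0,"grip":8}
  ]
}}

```text
time_s: 9.72
position: [0.538, -0.0749, 0.2275]
tcp_rot: [[0.999, -0.008, -0.043], [0.043, -0.001, 0.999], [-0.008, -1.0, -0.001]]
force: [-8.9, -2.2, 10.7]
opening: 0.15
```

{"name": "drive_tool", "arguments": {
  "commands": [
    {"dx":0.304,"dy":0.022,"dz":0,"wx":0,"wy":0,"wz":0,"grip":8},
    {"dx":0.298,"dy":0.065,"dz":0,"wx":0,"wy":0,"wz":0,"grip":8},
    {"dx":0.286,"dy":0.107,"dz":0,"wx":0,"wy":0,"wz":0,"grip":8},
    {"dx":0.267,"dy":0.147,"dz":0,"wx":0,"wy":0,"wz":0,"grip":8}
  ]
}}

```text
time_s: 10.22
position: [0.585, -0.0732, 0.2128]
tcp_rot: [[0.999, -0.007, -0.042], [0.042, -0.001, 0.999], [-0.007, -1.0, -0.001]]
force: [-7.0, -2.7, 6.0]
opening: 0.15
```

{"name": "drive_tool", "arguments": {
  "commands": [
    {"dx":0.244,"dy":0.184,"dz":0,"wx":0,"wy":0,"wz":0,"grip":8},
    {"dx":0.215,"dy":0.216,"dz":0,"wx":0,"wy":0,"wz":0,"grip":8},
    {"dx":0.181,"dy":0.245,"dz":0,"wx":0,"wy":0,"wz":0,"grip":8},
    {"dx":0.145,"dy":0.268,"dz":0,"wx":0,"wy":0,"wz":0,"grip":8},
    {"dx":0,"dy":0,"dz":0,"wx":0,"wy":0,"wz":0,"grip":8},
    {"dx":0,"dy":0,"dz":0,"wx":0,"wy":0,"wz":0,"grip":8}
  ]
}}

```text
time_s: 10.98
position: [0.617, -0.0721, 0.1749]
tcp_rot: [[0.999, -0.005, -0.042], [0.042, -0.001, 0.999], [-0.005, -1.0, -0.001]]
force: [-3.1, -4.6, -3.1]
opening: 0.149
```

Nearly at the stop. I'll give it a small nudge and then look.

{"name": "drive_tool", "arguments": {
  "commands": [
    {"dx":0.03,"dy":0.06,"dz":0,"wx":0,"wy":0,"wz":0,"grip":8},
    {"dx":0,"dy":0,"dz":0,"wx":0,"wy":0,"wz":0,"grip":8},
    {"dx":0,"dy":0,"dz":0,"wx":0,"wy":0,"wz":0,"grip":8}
  ]
}}

```text
time_s: 11.35
position: [0.6177, -0.072, 0.1734]
tcp_rot: [[0.999, -0.006, -0.042], [0.042, -0.001, 0.999], [-0.006, -1.0, -0.001]]
force: [-5.8, -3.3, 2.0]
opening: 0.148
```

Run:
```python
from rig import bot,imaging
import cv2,numpy as np
a,_=imaging.capture('scene');b,_=imaging.capture('side')
a=cv2.resize(a[95:285,140:340,::-1],(400,380),interpolation=cv2.INTER_CUBIC);b=cv2.resize(b[80:280,290:500,::-1],(400,380),interpolation=cv2.INTER_CUBIC)
cv2.imwrite('pics/t1.png',np.hstack([a,b]))
```

```text
(no output)
```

View pics/t1.png

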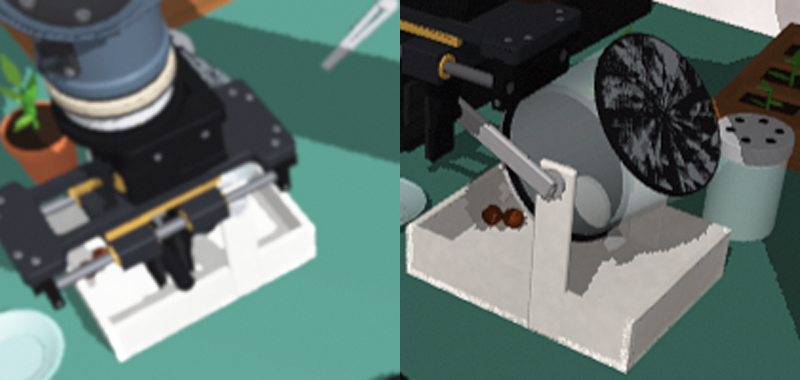

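Both nuts lie in the tray at (491,215) and (513,217) of the crop. One more nudge confirms the stop, then I release and lift.

{"name": "drive_tool", "arguments": {
  "commands": [
    {"dx":0.04,"dy":0.09,"dz":0,"wx":0,"wy":0,"wz":0,"grip":8},
    {"dx":0,"dy":0,"dz":0,"wx":0,"wy":0,"wz":0,"grip":8}
  ]
}}

```text
time_s: 11.7
position: [0.6179, -0.072, 0.173]
tcp_rot: [[0.999, -0.008, -0.043], [0.043, -0.002, 0.999], [-0.009, -1.0, -0.001]]
force: [-13.1, -3.9, 19.0]
opening: 0.147
```

{"name": "drive_tool", "arguments": {
  "commands": [
    {"dx":0,"dy":0,"dz":0,"wx":0,"wy":0,"wz":0,"grip":30},
    {"dx":0,"dy":0,"dz":0,"wx":0,"wy":0,"wz":0,"grip":45},
    {"dx":0,"dy":0,"dz":0,"wx":0,"wy":0,"wz":0,"grip":45},
    {"dx":0,"dy":-0.5,"dz":0,"wx":0,"wy":0,"wz":0,"grip":45},
    {"dx":0,"dy":-1,"dz":0,"wx":0,"wy":0,"wz":0,"grip":45},
    {"dx":0,"dy":-1,"dz":0.5,"wx":0,"wy":0,"wz":0,"grip":45},
    {"dx":0,"dy":-0.5,"dz":1,"wx":0,"wy":0,"wz":0,"grip":45},
    {"dx":0,"dy":0,"dz":1,"wx":0,"wy":0,"wz":0,"grip":45}
  ]
}}

```text
time_s: 12.7
position: [0.6194, 0.0296, 0.2923]
tcp_rot: [[0.999, 0.006, -0.041], [0.041, -0.0, 0.999], [0.006, -1.0, -0.0]]
force: [0.5, -0.6, -0.5]
opening: 0.518
```

{"name": "drive_tool", "arguments": {
  "commands": [
    {"dx":-0.5,"dy":0,"dz":1,"wx":0,"wy":0,"wz":0,"grip":45},
    {"dx":-0.5,"dy":0,"dz":1,"wx":0,"wy":0,"wz":0,"grip":45},
    {"dx":-0.5,"dy":0,"dz":1,"wx":0,"wy":0,"wz":0,"grip":45},
    {"dx":0,"dy":0,"dz":0,"wx":0,"wy":0,"wz":0,"grip":45},
    {"dx":0,"dy":0,"dz":0,"wx":0,"wy":0,"wz":0,"grip":45},
    {"dx":0,"dy":0,"dz":0,"wx":0,"wy":0,"wz":0,"grip":45}
  ]
}}

```text
time_s: 13.45
position: [0.5535, 0.1452, 0.2897]
tcp_rot: [[0.999, 0.001, -0.041], [0.041, -0.0, 0.999], [0.001, -1.0, -0.0]]
force: [0.0, -0.1, -0.3]
opening: 0.52
```

Run:
```python
from rig import bot,imaging
import cv2,numpy as np
a,_=imaging.capture('scene');b,_=imaging.capture('side');print(bot.read_state()['force'],abs(bot.read_state()['qvel']).max())
a=cv2.resize(a[95:285,140:340,::-1],(400,380),interpolation=cv2.INTER_CUBIC);b=cv2.resize(b[80:280,290:500,::-1],(400,380),interpolation=cv2.INTER_CUBIC)
cv2.imwrite('pics/t2.png',np.hstack([a,b]))
```

```text
[-0.51072925 -0.23499094 -0.1617643 ] 0.29044284403429754
```

View pics/t2.png

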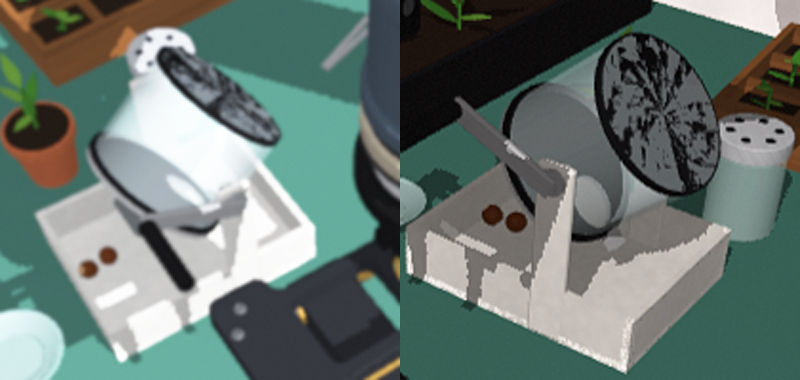

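The hopper is tipped fully over, both nuts are in the tray (scene crop (88,268) and (108,255)), and the arm is clear. Handing in.

```bash
python3 -c "
from rig import workorder;print(workorder.hand_in())"
```

```text
the job is handed in; nothing more can be done
None
```

Both hazelnuts are out of the dispenser and lying in its white tray; I handed the job in at about 13.5 s of the 51 s allowed.

- **Cap:** I gripped the bar and turned the cap about 72° clockwise. The wrist view then put the 44 mm hole at 3.0°, against a tray yaw of 2.2° and a tab at about 1.7–2.4°, so it was within roughly 1° of the outlet. One earlier reading of the handle had suggested a yaw of 0.5°. I trusted the tray and tab instead.
- **Hopper:** I swung the handle over its arc to the end stop. At the last nudge it moved only about 0.4 mm while the force rose to about 23 N, the highest I saw and well within the limits.
- **Last check:** After I released the handle, both cameras showed the hopper fully tipped and both nuts in the tray. The arm was clear of everything, with almost no force on the tool. No check failed.

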